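Hook the punch tray out from under the bench riser

TASK

Take the pull hook from the green mat, reach it under the riser's ledge, drop its finger into the tray's brass bow handle and pull the punch tray out all the way to its stop. Then unhook it and lay the hook back on the green mat, its handle resting on the mat. Touch the tray only with the hook, and leave the other things where they are.

Things in the scene. Friction and masses are not known exactly. Their poses are not given: they have to be found in the camera images.
- riser: fixed bench riser, the ledge: grey top board 280 x 250 x 18 mm on four wooden corner posts, underside 125 mm above the table, back closed, front and sides open. Origin on the table under the board's centre; own -x points out of the open front, whose edge lies 140 mm from the origin; y across, z up. It faces roughly to the robot's right (world -y), placed differently each time
- tray_out (a joint): how far the punch tray is drawn out of the riser's front, m: 0 fully in, 0.16 at its end stop. It slides along the riser's -x with about 2.5 N of friction and stays where it is left
- tray: dark wooden punch tray 150 long x 170 wide, its front wall's top edge 62 mm above the table, holding short brass-headed punches (tops 63 mm); its front carries the bow. Origin: the riser's origin, shifted along the riser's -x by the joint value; axes as the riser's
- bow_bar (a point): middle of the crossbar (on its axis) of the tray's brass bow handle: a level U of 8 mm bar, arms 90 mm apart, crossbar 45 mm ahead of the tray's wall (40 mm free between, open above and below), 46 mm above the table; with the tray fully in, 55 mm behind the ledge's front edge. Axes as the riser's: -x outwards, y along the crossbar, z up
- pull_hook: loose pull hook, about 140 g, lying on the mat on its handle's base: wooden handle 80 long x 24 wide x 44 mm high, an 8 mm steel rod forward from it, axis 36 mm above the underside, ending in a straight finger bent down, 8 mm thick, its axis 165 mm ahead of the origin. Origin: centre of the handle's underside; x along the rod to the hook end, z up. Centre of mass about 20 mm ahead
- hook_tip (a point): lowest point of the hook's downturned finger, 165 mm ahead of the hook's origin and 1 mm above its underside (the finger reaches 31 mm below the rod's underside); axes as the hook's
- handle_mid (a point): middle of the hook's handle, 22 mm above its underside; axes as the hook's
- mat: green cutting mat fixed on the table, 220 x 280 x 3 mm (own x by y by z). Origin under its centre at table height, top 3 mm up
- dye_bottle: small black dye bottle with a red cap, 52 mm across, 130 mm high; a bystander, to be left where it is. Origin: centre of its underside
- glue_jar: white glue jar with a green lid, 68 mm across, 85 mm high; a bystander, to be left where it is. Origin: centre of its underside
- thread_cone: white cone of thread, 68 mm across, 130 mm high; a bystander, to be left where it is. Origin: centre of its underside
- wax_puck: yellow round puck of beeswax, 60 mm across, 22 mm high; a bystander, to be left where it is. Origin: centre of its underside
- hammer: hammer lying flat, 220 mm long; a bystander, to be left where it is. Origin: centre of its length, underside, x along it
- sanding_block: cork and wood sanding block, 100 x 55 x 38 mm; a bystander, to be left where it is. Origin: centre of its underside
Things that resemble listed ones, but are neither listed nor needed, are in the scene too. What is meant by the pull_hook is not black, and is the smaller of those in its own colour.

How it is judged:
By the outcome, as a careful person would: the job done as asked, in the order asked, and still so for the second after the job is handed in, with the robot touching nothing.
It also fails if it takes over 51 s, if anything falls off the work surface, if the arm or the gripper's body presses on something with over 40 N, if the wrist force passes 120 N, or if a joint passes its speed limit or range.

ROBOT

A 6-joint arm with a two-finger parallel gripper is mounted at the origin on the work surface. World frame = base frame: x ahead of the robot, y to its left, z up, the work surface at z = 0. Lengths are in m, angles in rad, forces in N, time in s.
With the tool pointing down it reaches from about 0.35 to 0.975 m from the base axis. Payload 4.9 kg.
Tool frame: the origin (TCP) lies at the very end of the fingers, on their centre line; the grasp point (between the pads) lies 19 mm behind it (ctrl.grip_point_offset is the distance from the TCP to the grasp point, in m); z points along the fingers, y is the line along which they close (so a half turn about z gives the same grasp; the last joint's range is limited). The gripper opens to 85 mm and grips with 20 to 120 N. Pads are 22 mm wide; open, the fingers measure 114 mm over their backs; the gripper's body (76 mm by 85 mm) begins 54 mm behind the grasp point. The pads swing forward as they close: fully open they stand 13 mm farther back than shut.
Start: joints at [1.071, 0.053, 1.613, -0, 1.476, -0.119], TCP at [0.232, 0.58, 0.231] pointing down, gripper open.
Joint ranges: [-3.01, 3.01], [-1.01, 2.22], [0.06, 2.58], [-1.02, 4.17], [0.09, 2.62], [-3.14, 3.14]. Speed limits (rad/s): [2.57, 2.57, 3.14, 3.14, 3.14, 3.14].

INTERFACE

Orientations are given as a rotation vector (axis times angle).
In Python, from station import ctrl gives the robot as it stands.
- The arm moves only by the tool send_rows, never from a script. Its argument "rows" is a list of rows, each a list of 3 entries, a list of its own where there are three numbers: the finger opening in cm, from 0 to 8.54, then the shift along the tool's x, y, z in cm, then the turn about the tool's z in degrees. A call has 1 to 10 rows; each row shifts and turns the commanded pose from where the row before left it, along the tool's axes as they then stand; what a row does not reach is not made up. A row lasts 1/8 s, in which the tool goes at most 62.5 mm and 10.7 degrees, less where a joint would pass 70% of its speed; a pose out of reach is approached as far as the arm can. A call with a gripper value outside its range is refused whole. The fingers move at their own pace and stop on an object; "newtons" is the grip in N (left out, the last holds). Time passes only in rows, so rows that do not move let the fingers close. It gives the time, the measured TCP pose, the force, the opening and the grip force at its end, in the units of the state.
- ctrl.get_obs(): the state, without advancing time (a new reading comes with each control period).
- ctrl.get_image(name): name is "scene" or "side" or "wrist"; returns a dict with "frame" (420x560x3 uint8, red, green, blue), "range_z" (420x560 float32, m along the optical axis (not along the pixel's ray), 0 where there is no reading), "fx", "fy", "cx", "cy" (pixels), "cam_to_world" (4x4, takes a point from camera to world coordinates). Camera axes: x right, y down, z forward; pixel columns grow to the right and rows downward; lengths in m; the calibration is good to about 2 mm. A picture is of the moment at which its call begins.
- ctrl.finish_job(): hands the job in; it is judged then, once.
The state is a dict: "t": time; "q": joint angles; "dq": joint speeds; "effort": joint torques, N m; "tool_pos": TCP position; "tool_rot": TCP orientation; "contact_force": force on the tool from outside, world axes, zero at the start; "wrist_torque": the same for the moment, N m; "opening": finger opening in m; "grip_force": force on a finger pad.
Only numpy, scipy, OpenCV 4.12 (cv2) and the standard library are available. Lean on these libraries where they do the work, as an engineer would, in place of code of your own. Each camera call takes 0.05 s, during which the arm holds its last target. There are 200 camera calls.

## Working session

There is one attempt and no reset: what is moved stays moved. The work goes in short steps, Python scripts to look and compute and a tool call to move; the robot and the scene stay as the last step left them, time stands still between calls to the robot, and variables do not carry over. Pictures are saved under pics/ and viewed, at most 10 in all, crops included, and the job is handed in when it is done.

Besides the shell and the picture viewer there is one more tool, called after ">>>" as a command line: name --argument value ..., lists and objects as JSON in quotes. send_rows: Moves the arm, as the interface text tells. Its arguments: {"type":"object","properties":{"rows":{"type":"array","items":{"type":"array"}},"newtons":{"type":"number"}},"required":["rows"]}

```bash
mkdir -p pics; ls; python3 - <<'E'
from station import ctrl
import cv2,numpy as np,pickle
d={}
for n in("scene","side","wrist"):
    d[n]=ctrl.get_image(n); cv2.imwrite(f"pics/{n}0.png",d[n]["frame"][:,:,::-1]); print(n,d[n]["fx"],d[n]["cx"],d[n]["cam_to_world"].round(3).tolist())
pickle.dump(d,open("d0.pkl","wb"))
o=ctrl.get_obs();print(o)
E
```

```text
pics
scene 404.49273499028453 280.34135502408844 [[0.423, 0.6, -0.679, 1.348], [0.906, -0.274, 0.323, -0.298], [0.008, -0.751, -0.66, 0.911], [0.0, 0.0, 0.0, 1.0]]
side 483.60328313265586 283.4756148127709 [[-0.894, -0.295, 0.338, -0.064], [-0.449, 0.602, -0.66, 1.196], [-0.009, -0.741, -0.671, 1.137], [0.0, 0.0, 0.0, 1.0]]
wrist 322.21396563827983 282.00359370312634 [[0.372, 0.893, 0.252, 0.166], [0.928, -0.358, -0.103, 0.605], [-0.002, 0.272, -0.962, 0.372], [0.0, 0.0, 0.0, 1.0]]
{'t': 0.15, 'q': array([ 1.07103162e+00,  5.32409532e-02,  1.61400485e+00,  5.95984346e-06,
        1.47599530e+00, -1.18991592e-01]), 'dq': array([ 1.21843198e-03, -3.03073948e-03, -3.23755221e-03, -1.88325868e-03,
        6.42651685e-05,  2.52606739e-05]), 'effort': array([-4.63794618e-05, -3.94243848e+01, -3.70720482e+01, -1.52853077e-04,
        4.69575127e-03, -3.02594958e-05]), 'tool_pos': array([0.23202767, 0.57980015, 0.23030759]), 'tool_rot': array([-5.94414873e-01, -3.08432821e+00,  2.46320859e-03]), 'contact_force': array([-0.1788842 , -0.2787179 , -0.02147324]), 'wrist_torque': array([ 0.00467968,  0.01451789, -0.08840136]), 'grip_force': 0.0, 'opening': 0.0851822830554513}
```

View pics/scene0.png

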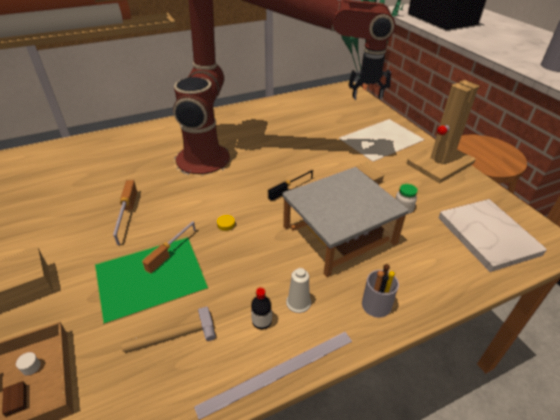

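View pics/side0.png

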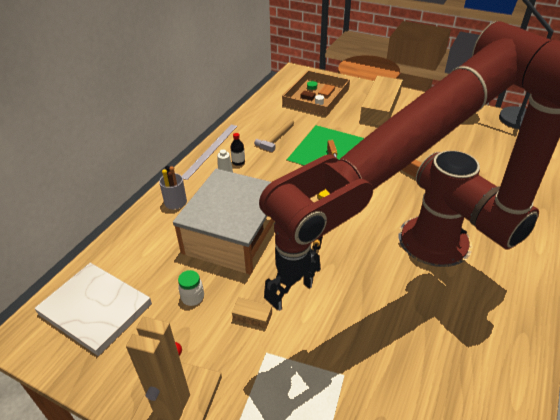

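Scene view: candidates for the pull hook are the orange hook on the mat (handle 158,258, finger 194,226), a larger-looking orange hook off the mat (127,192), and a black hook (280,190). By the description, I choose the one on the mat. The riser board is at (345,203), with its open front to the left, and the wax puck is at (226,222). The side view shows the riser at (230,215) and the arm hiding the hook.

```bash
cat > h.py <<'E'
import numpy as np,cv2
def cloud(im):
    z=im["range_z"].astype(float);v,u=np.mgrid[:z.shape[0],:z.shape[1]]
    P=np.stack([(u-im["cx"])/im["fx"]*z,(v-im["cy"])/im["fy"]*z,z],-1)
    T=im["cam_to_world"];return P@T[:3,:3].T+T[:3,3]
def ray(im,uv,h):
    T=im["cam_to_world"];d=T[:3,:3]@np.array([(uv[0]-im["cx"])/im["fx"],(uv[1]-im["cy"])/im["fy"],1]);o=T[:3,3]
    return o+d*(h-o[2])/d[2]
def rect(P):
    (c,s,a)=cv2.minAreaRect((P[:,:2]*1000).astype(np.float32));return np.round(c,1),np.round(s,1),round(a,1)
E
python3 - <<'E'
import pickle,numpy as np,cv2
from h import *
d=pickle.load(open("d0.pkl","rb"));im=d["scene"];P=cloud(im);f=im["frame"];hsv=cv2.cvtColor(f,cv2.COLOR_RGB2HSV)
ok=im["range_z"]>0
def comps(m,name,mn=30):
    n,l,s,c=cv2.connectedComponentsWithStats(m.astype(np.uint8))
    for i in range(1,n):
        if s[i,4]>mn:
            Q=P[(l==i)&ok];print(name,s[i,4],c[i].round(),"z",np.percentile(Q[:,2],[2,50,98]).round(3),rect(Q))
H,S,V=[hsv[...,i].astype(int) for i in range(3)]
comps((H>50)&(H<75)&(S>150),"green")
comps((H>5)&(H<13)&(S>170)&(V>90)&(P[...,2]<.1)&(P[...,2]>.008)&(P[...,0]>.2)&(P[...,0]<1),"orange",20)
comps((abs(P[...,2]-.143)<.006)&(S<60)&ok,"board",200)
comps((H>20)&(H<32)&(S>200)&(V>150),"yellow",40)
off=(P[...,2]>.018)&(P[...,2]<.2)&ok&(P[...,0]>.15)&(P[...,0]<1.1)
comps(off,"offtable",60)
cv2.imwrite("pics/crop0.png",np.hstack([cv2.resize(f[170:310,80:240],None,fx=2.5,fy=2.5,interpolation=2),cv2.resize(f[160:300,250:410],None,fx=2.5,fy=2.5,interpolation=2)])[:,:,::-1])
E
```

```text
green 145 [408. 190.] z [0.077 0.083 0.087] (array([577.7, 535.9]), array([48.5, 53.4]), 40.6)
green 5091 [147. 281.] z [-0.001  0.002  0.006] (array([ 516.2, -314.5]), array([273.8, 216.6]), 89.3)
orange 35 [  4. 398.] z [0.023 0.025 0.028] (array([ 747.9, -668. ]), array([ 4.3, 53.3]), 89.4)
board 5183 [344. 205.] z [0.138 0.142 0.145] (array([600.1, 267. ]), array([252.7, 282. ]), 5.1)
yellow 182 [225. 221.] z [0.017 0.021 0.025] (array([398.8, -41.3]), array([56.7, 74.1]), 52.6)
offtable 2827 [535.  93.] z [0.022 0.121 0.188] (array([ 311.4, 1516.5]), array([189.2, 324.2]), 88.5)
offtable 1941 [444. 152.] z [0.02  0.032 0.193] (array([422.3, 837.1]), array([160.8, 227.7]), 11.5)
offtable 7803 [347. 208.] z [0.024 0.141 0.145] (array([505.3, 341.3]), array([427.9, 448.1]), 5.2)
offtable 356 [124. 207.] z [0.021 0.05  0.06 ] (array([ 255.1, -341.8]), array([ 32.8, 225.2]), 70.7)
offtable 3753 [492. 233.] z [0.021 0.029 0.032] (array([799.9, 698.7]), array([207.2, 255.3]), 84.0)
offtable 174 [225. 221.] z [0.018 0.021 0.025] (array([405.6, -45.8]), array([54.9, 57.3]), 69.9)
offtabl
[... 194 characters left out ...]
2)
offtable 1286 [380. 290.] z [0.023 0.083 0.145] (array([870.9, 217.3]), array([78.5, 81.4]), 74.0)
offtable 701 [299. 289.] z [0.02  0.081 0.13 ] (array([779.7,  27.9]), array([50.2, 51. ]), 3.6)
offtable 649 [261. 309.] z [0.021 0.082 0.13 ] (array([796.8, -84.8]), array([51.4, 40.2]), 77.0)
offtable 925 [175. 331.] z [0.018 0.023 0.028] (array([ 736.3, -311.7]), array([219.4,  88.8]), 85.2)
offtable 1453 [ 46. 365.] z [0.019 0.039 0.051] (array([ 721.3, -611.1]), array([224.6, 141.6]), 0.1)
offtable 337 [ 27. 363.] z [0.02  0.037 0.041] (array([ 682.1, -620.5]), array([41.6, 39. ]), 20.2)
offtable 599 [ 13. 398.] z [0.019 0.025 0.028] (array([ 751.6, -651. ]), array([41.7, 64. ]), 88.7)
```

View pics/crop0.png

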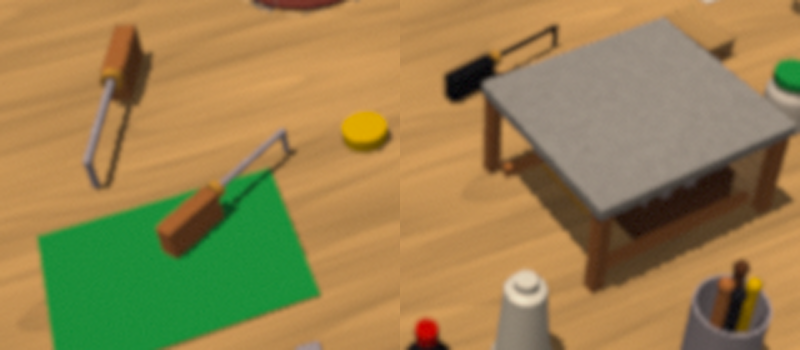

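The crop shows that the hook on the mat (158,258) has the shorter total length (209 mm against 225 mm or more) and the lower handle, so the choice stands. The riser fits at about (600,267) mm with its front facing -y and turned about 5°.

```bash
cat >> h.py <<'E'
from scipy.spatial.transform import Rotation as Ro
def go(o,p,xdir):
    "shift in tool axes (cm) to p, and turn (deg) to bring tool x horizontally along xdir (deg)"
    R=Ro.from_rotvec(o["tool_rot"]).as_matrix();d=R.T@(np.array(p)-o["tool_pos"])
    w=R.T@np.array([np.cos(np.radians(xdir)),np.sin(np.radians(xdir)),0])
    print("tool x yaw",round(np.degrees(np.arctan2(R[1,0],R[0,0])),1),"zaxis",R[:,2].round(3),"shift cm",(d*100).round(2),"turn",round(np.degrees(np.arctan2(w[1],w[0])),1))
E
python3 - <<'E'
import pickle
from h import *
from station import ctrl
d=pickle.load(open("d0.pkl","rb"));im=d["scene"];P=cloud(im);ok=im["range_z"]>0
o=ctrl.get_obs();R=Ro.from_rotvec(o["tool_rot"]).as_matrix()
print("cam in tool",(R.T@(d["wrist"]["cam_to_world"][:3,3]-o["tool_pos"])).round(3))
m=ok.copy();m[:]=False;m[215:280,140:205]=True
Q=P[m&(P[...,2]>.034)&ok];hd=Q[(Q[:,0]>.445)]
print("all",rect(Q),"handle",rect(hd),"ztop",np.percentile(hd[:,2],[50,95]))
print("finger top",ray(im,(193.6,223.2),.043),"bottom",ray(im,(196,230.8),.004))
b=P[ok&(abs(P[...,2]-.143)<.006)&(np.abs(P[...,0]-.6)<.16)&(np.abs(P[...,1]-.267)<.18)]
print((cv2.boxPoints(cv2.minAreaRect((b[:,:2]*1000).astype(np.float32)))).round())
u=P[170:205,262:320][(P[170:205,262:320,2]>.02)&(P[170:205,262:320,2]<.07)];print("black",u.min(0),u.max(0))
hx=P[...,2][m]
go(o,(.483,-.285,.2),122.4); go(o,(.483,-.285,.2),122.4+180)
E
```

```text
cam in tool [ 0.07  -0.001 -0.142]
all (array([ 447. , -231.6]), array([ 25.9, 208.9]), 33.7) handle (array([ 473. , -270.7]), array([ 25.9, 115. ]), 33.7) ztop [0.04497618 0.04861148]
finger top [ 0.39932176 -0.14666787  0.043     ] bottom [ 0.39448262 -0.14274683  0.004     ]
[[461. 396.]
 [487. 115.]
 [739. 138.]
 [713. 419.]]
black [0.29130153 0.13089488 0.02017254] [0.36433693 0.33277696 0.04699404]
tool x yaw 158.2 zaxis [-0.001 -0.001 -1.   ] shift cm [-55.44 -70.95   3.14] turn 35.8
tool x yaw 158.2 zaxis [-0.001 -0.001 -1.   ] shift cm [-55.44 -70.95   3.14] turn -144.2
```

>>> send_rows --rows '[[8.5,[-3.5,-4.5,0],0],[8.5,[-3.5,-4.5,0],0],[8.5,[-3.5,-4.5,0],0],[8.5,[-3.5,-4.5,0],0],[8.5,[-3.5,-4.5,0],0],[8.5,[-3.5,-4.5,0],0],[8.5,[-3.5,-4.5,0],0],[8.5,[-3.5,-4.5,0],0],[8.5,[-3.5,-4.5,0],0],[8.5,[-3.5,-4.5,0],0]]'

```text
t: 1.4
tool_pos: [0.39, 0.0306, 0.2313]
tool_rot: [0.595, 3.084, 0.0]
contact_force: [0.4, 0.2, 0.3]
opening: 0.0852
grip_force: 0.0
```

>>> send_rows --rows '[[8.5,[-3.5,-4.5,0],0],[8.5,[-3.5,-4.5,0],0],[8.5,[-3.5,-4.5,0],0],[8.5,[-3.5,-4.5,0],0],[8.5,[-3.5,-4.5,0],0],[8.5,[-3,-3.5,0],0],[8.5,[0,0,0],10],[8.5,[0,0,0],10],[8.5,[0,0,0],10],[8.5,[0,0,0],5]]'

```text
t: 2.65
tool_pos: [0.4834, -0.2851, 0.2308]
tool_rot: [-1.499, -2.76, -0.0]
contact_force: [0.4, 0.2, 0.2]
opening: 0.0854
grip_force: 0.0
```

```bash
python3 - <<'E'
from h import *
from station import ctrl
import pickle
im=ctrl.get_image("wrist");pickle.dump(im,open("w1.pkl","wb"));cv2.imwrite("pics/w1.png",im["frame"][:,:,::-1])
P=cloud(im);ok=im["range_z"]>0;hsv=cv2.cvtColor(im["frame"],cv2.COLOR_RGB2HSV)
m=ok&(P[...,2]>.03)&(P[...,2]<.06);n,l,s,c=cv2.connectedComponentsWithStats(m.astype(np.uint8))
for i in range(1,n):
    if s[i,4]>100:
        Q=P[l==i];print(s[i],c[i].round(),rect(Q),np.percentile(Q[:,2],[5,50,95]).round(3))
g=ok&(hsv[...,0]>50)&(hsv[...,0]<75)&(hsv[...,1]>150);print("mat z",np.median(P[g][:,2]))
o=ctrl.get_obs();print(o["t"],o["tool_pos"]);go(o,(.483,-.285,.2),122.4)
E
```

```text
[ 268    0   24  219 3093] [280. 135.] (array([ 442.4, -230.9]), array([ 23.6, 206.4]), 33.3) [0.04  0.045 0.048]
[   0   17  141  178 3044] [ 51. 101.] (array([ 259.2, -346.9]), array([ 29.5, 199.8]), 67.0) [0.035 0.05  0.057]
mat z 0.002162347496335676
2.7 [ 0.48343658 -0.28510362  0.2308377 ]
tool x yaw 122.9 zaxis [-0.001  0.001 -1.   ] shift cm [ 0.03 -0.03  3.08] turn 0.5
```

View pics/w1.png

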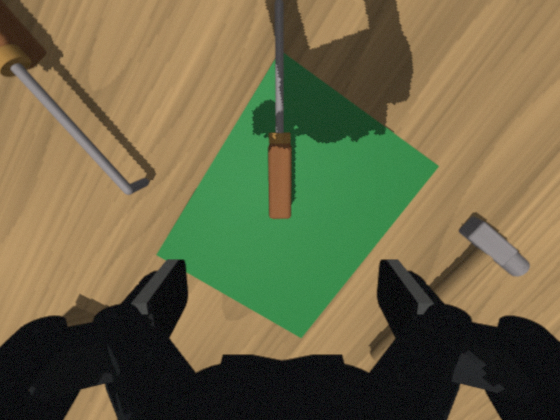

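The wrist view shows the hook nearly in line with the tool: handle (270–292, 137–218), rod running up to (279,0) with the finger out of frame, and the lookalike at (75,120).

```bash
python3 - <<'E'
from h import *
from station import ctrl
import pickle
im=pickle.load(open("w1.pkl","rb"));P=cloud(im)
S=P[130:225,255:305].reshape(-1,3);hd=S[(S[:,2]>.042)&(S[:,2]<.052)]
print("handle+",rect(hd))
print("back end", ray(im,(280.5,217),.047),"front(ferrule/handle joint)",ray(im,(281,148),.047),"rod far",ray(im,(279,1),.043))
e=np.array([ray(im,(280.5,217),.047)-ray(im,(279,1),.043)])[0];print("yaw",np.degrees(np.arctan2(-e[1],-e[0])))
f=ray(im,(280.5,217),.047);a=np.arctan2(-e[1],-e[0]);org=f[:2]+.04*np.array([np.cos(a),np.sin(a)]);print("origin",org, "tip",org+.165*np.array([np.cos(a),np.sin(a)]))
o=ctrl.get_obs();go(o,(*org,.012),np.degrees(a))
E
```

```text
handle+ (array([ 473.8, -278.8]), array([23.6, 92. ]), 33.3)
back end [ 0.4981892  -0.31481909  0.047     ] front(ferrule/handle joint) [ 0.45944878 -0.25393756  0.047     ] rod far [ 0.3871565  -0.14549523  0.043     ]
yaw 123.25452348914378
origin [ 0.47625483 -0.28136938] tip [ 0.38577556 -0.14338931]
tool x yaw 122.9 zaxis [-0.001  0.001 -1.   ] shift cm [ 0.69 -0.39 21.88] turn -0.3
```

>>> send_rows --rows '[[8.5,[0.5,-0.4,4],0],[8.5,[0,0,5],0],[8.5,[0,0,5],0],[8.5,[0,0,4],0],[8.5,[0,0,2],0],[8.5,[0,0,1],0],[8.5,[0,0,0.9],0],[8.5,[0,0,0],0],[3.5,[0,0,0],0],[3.5,[0,0,0],0]]' --newtons 50

```text
t: 3.95
tool_pos: [0.4781, -0.2837, 0.0133]
tool_rot: [1.494, 2.762, -0.001]
contact_force: [0.9, -0.7, 0.2]
opening: 0.0514
grip_force: 0.0
```

>>> send_rows --rows '[[2.6,[0,0,0],0],[1.5,[0,0,0],0],[1.5,[0,0,0],0],[1.5,[0,0,0],0],[1.5,[0,0,0],0],[1.5,[0,0,0],0]]'

```text
t: 4.7
tool_pos: [0.478, -0.2835, 0.0128]
tool_rot: [1.494, 2.762, -0.0]
contact_force: [0.1, -0.4, 5.6]
opening: 0.0233
grip_force: 50.1
```

>>> send_rows --rows '[[1.5,[0,0,-1],0],[1.5,[0,0,-3],0],[1.5,[0,0,-4],0],[1.5,[0,0,-4],0],[1.5,[0,0,-2],0],[1.5,[0,0,0],9],[1.5,[0,0,0],9],[1.5,[0,0,0],9.8],[1.5,[0,0,0],0],[1.5,[0,0,0],0]]'

```text
t: 5.95
tool_pos: [0.4771, -0.2829, 0.1515]
tool_rot: [-2.111, -2.325, 0.0]
contact_force: [-0.8, -0.3, -1.9]
opening: 0.0235
grip_force: 49.5
```

```bash
python3 - <<'E'
from h import *
from station import ctrl
import pickle
d={n:ctrl.get_image(n) for n in("scene","wrist")};pickle.dump(d,open("d2.pkl","wb"))
a=d["scene"]["frame"];b=d["wrist"]["frame"]
cv2.imwrite("pics/s2.png",np.hstack([cv2.resize(a[150:310,110:270],(560,560),interpolation=2)[:,:,:],cv2.resize(b[0:210,180:270],(240,560))])[:,:,::-1])
o=ctrl.get_obs();print(o["t"],o["tool_pos"],o["opening"],o["grip_force"],o["contact_force"]);go(o,(.6,-.2,.1),95.2)
P=cloud(d["scene"]);ok=(P[...,2]>.07)&(P[...,2]<.25)&(P[...,1]<.05)&(P[...,1]>-.5)&(P[...,0]>.25)&(P[...,0]<.7)
R=Ro.from_rotvec(o["tool_rot"]).as_matrix();L=(P-o["tool_pos"])@R
m=ok&(abs(L[...,1])<.03)&(L[...,0]>.06)&(L[...,0]<.2);v,u=np.nonzero(m)
Q=L[m];idx=np.argsort(Q[:,0])
for lo in range(60,200,20):
    k=(Q[:,0]>lo/1000)&(Q[:,0]<=lo/1000+.02)
    if k.sum():print(lo,k.sum(),(np.median(Q[k],0)*1000).round(1),(Q[k][:,2].min()*1000).round(),(Q[k][:,2].max()*1000).round(),"uv",u[k].max(),v[k].max())
print("x max",Q[:,0].max())
E
```

```text
6.05 [ 0.47735143 -0.28307037  0.15190139] 0.023172941250288282 49.4526082277298 [-0.84298192  0.404041   -1.35378127]
tool x yaw 95.5 zaxis [-0.001  0.    -1.   ] shift cm [ 7.1  13.    5.19] turn 0.3
60 21 [ 70.2   4.1 -27.4] -30.0 -23.0 uv 174 213
80 20 [ 90.1   4.6 -27.3] -31.0 -23.0 uv 181 210
100 24 [109.8   4.1 -27.1] -32.0 -23.0 uv 188 208
120 19 [131.2   2.6 -26.9] -30.0 -24.0 uv 195 205
140 24 [150.9   3.  -26.8] -31.0 5.0 uv 203 209
160 24 [162.6   3.8 -15.2] -30.0 8.0 uv 205 209
x max 0.16627127080962456
```

View pics/s2.png

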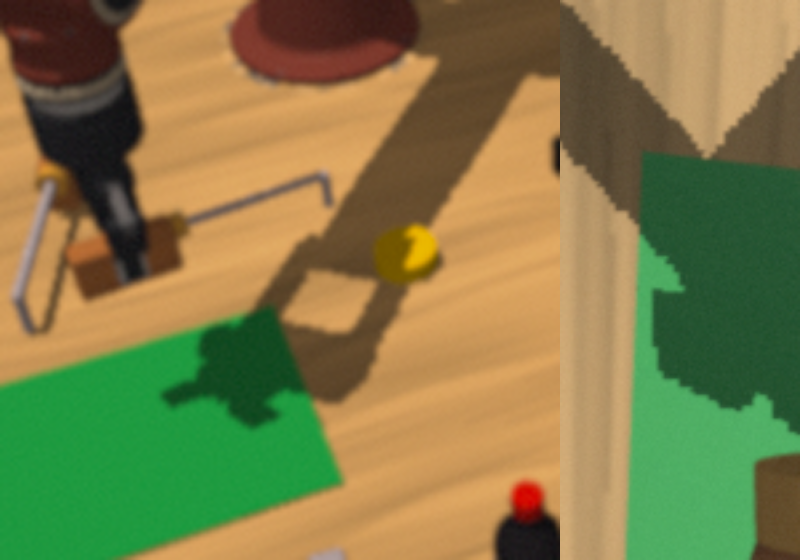

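The crop shows the hook held level: handle at (125,255) between the fingers, finger tip at (328,203), clear of the puck.

>>> send_rows --rows '[[1.5,[0,0,0],0.3],[1.5,[2.4,2.4,0],0],[1.5,[2.5,2.5,0],0],[1.5,[2.5,2.5,0],0],[1.5,[2.5,2.5,0],0],[1.5,[2.5,2.5,1],0],[1.5,[2.5,2.5,2],0],[1.5,[2.5,2,2],0],[1.5,[0,0,3],0],[1.5,[0,0,0.3],0]]'

```text
t: 7.3
tool_pos: [0.6284, -0.094, 0.0662]
tool_rot: [-2.116, -2.315, 0.004]
contact_force: [-0.0, -0.1, -1.2]
opening: 0.0232
grip_force: 49.5
```

```bash
python3 - <<'E'
from h import *
from station import ctrl
import pickle
d={n:ctrl.get_image(n) for n in("scene","wrist")};pickle.dump(d,open("d3.pkl","wb"))
cv2.imwrite("pics/s3.png",np.vstack([cv2.resize(d["scene"]["frame"][150:280,220:420],(460,300),interpolation=2),cv2.resize(d["wrist"]["frame"],(460,300))])[:,:,::-1])
o=ctrl.get_obs();print(o["t"],o["tool_pos"],o["opening"],o["grip_force"]);go(o,(.617,.046,.069),95.2)
P=cloud(d["scene"]);R=Ro.from_rotvec(o["tool_rot"]).as_matrix();L=(P-o["tool_pos"])@R
m=(abs(L[...,1])<.02)&(L[...,0]>.06)&(L[...,0]<.19)&(abs(L[...,2])<.04);Q=L[m]
print("x max",Q[:,0].max(),"z range",Q[:,2].min(),Q[Q[:,0]>.15].max(0),np.median(Q[Q[:,0]>.1],0))
E
```

```text
7.4 [ 0.63021119 -0.09504849  0.06912534] 0.023445670710426577 49.539023637771606
tool x yaw 95.1 zaxis [-0.001  0.    -1.   ] shift cm [14.17 -0.07  0.02] turn -0.1
x max 0.16426313492655703 z range -0.02879769556484256 [0.16426313 0.00464848 0.01032842] [ 0.14102446  0.00162653 -0.02438576]
```

View pics/s3.png

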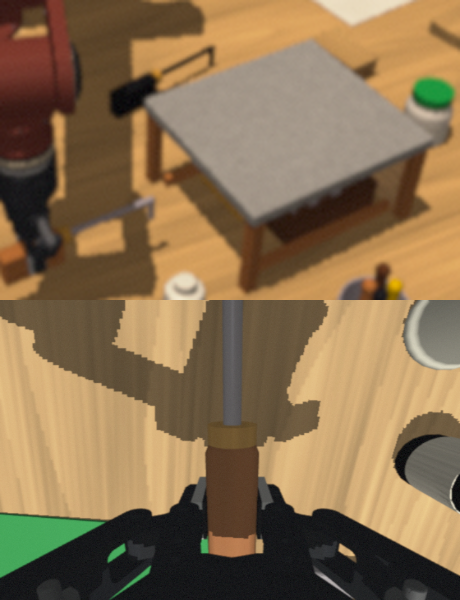

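The picture shows the hook in line with the open front: finger tip at (150,207) in the top half, just outside the ledge, with the rod straight in the wrist view. Now I insert it and drop the finger.

>>> send_rows --rows '[[1.5,[1.5,0,0],0],[1.5,[2,0,0],0],[1.5,[2,0,0],0],[1.5,[2,0,0],0],[1.5,[2,0,0],0],[1.5,[2,0,0],0],[1.5,[1.5,0,0],0],[1.5,[1,0,0],0],[1.5,[0,0,0],0],[1.5,[0,0,0],0]]'

```text
t: 8.65
tool_pos: [0.6182, 0.0441, 0.0693]
tool_rot: [2.121, 2.317, -0.0]
contact_force: [0.7, -1.2, -0.8]
opening: 0.0235
grip_force: 49.5
```

>>> send_rows --rows '[[1.5,[0,0,0.5],0],[1.5,[0,0,0.5],0],[1.5,[0,0,0.5],0],[1.5,[0,0,0.5],0],[1.5,[0,0,0.5],0],[1.5,[0,0,0.5],0],[1.5,[0,0,0.2],0],[1.5,[0,0,0],0]]'

```text
t: 9.65
tool_pos: [0.618, 0.0446, 0.0371]
tool_rot: [-2.121, -2.318, 0.0]
contact_force: [-0.2, 0.2, -1.1]
opening: 0.0233
grip_force: 49.5
```

>>> send_rows --rows '[[1.5,[-0.5,0,0],0],[1.5,[-0.5,0,0],0],[1.5,[-0.5,0,0],0],[1.5,[-0.5,0,0],0],[1.5,[-0.5,0,0],0],[1.5,[-0.5,0,0],0],[1.5,[-0.5,0,0],0],[1.5,[-0.5,0,0],0]]'

```text
t: 10.65
tool_pos: [0.6216, 0.0047, 0.0373]
tool_rot: [-2.12, -2.318, -0.0]
contact_force: [-0.0, 3.5, -1.2]
opening: 0.0235
grip_force: 49.5
```

>>> send_rows --rows '[[1.5,[-0.8,0,0],0],[1.5,[-1,0,0],0],[1.5,[-1,0,0],0],[1.5,[-1,0,0],0],[1.5,[-1,0,0],0],[1.5,[-1,0,0],0],[1.5,[-1,0,0],0],[1.5,[-1,0,0],0],[1.5,[-1,0,0],0],[1.5,[-0.7,0,0],0]]'

```text
t: 11.9
tool_pos: [0.6301, -0.0907, 0.0373]
tool_rot: [2.121, 2.317, 0.0]
contact_force: [0.2, 3.0, -1.2]
opening: 0.0234
grip_force: 49.6
```

>>> send_rows --rows '[[1.5,[-0.8,0,0],0],[1.5,[-0.8,0,0],0],[1.5,[-0.8,0,0],0],[1.5,[-0.6,0,0],0],[1.5,[-0.4,0,0],0],[1.5,[-0.2,0,0],0],[1.5,[-0.1,0,0],0]]'

```text
t: 12.78
tool_pos: [0.6334, -0.1268, 0.0373]
tool_rot: [2.121, 2.318, 0.0]
contact_force: [1.0, 2.3, -1.5]
opening: 0.0233
grip_force: 49.6
```

>>> send_rows --rows '[[1.5,[-0.2,0,0],0],[1.5,[-0.2,0,0],0],[1.5,[-0.1,0,0],0]]'

```text
t: 13.15
tool_pos: [0.6335, -0.1312, 0.0371]
tool_rot: [-2.12, -2.317, -0.001]
contact_force: [0.3, 6.6, -0.1]
opening: 0.0232
grip_force: 49.5
```

Force is beginning to rise; I continue in small steps to confirm the stop.

>>> send_rows --rows '[[1.5,[-0.1,0,0],0],[1.5,[-0.1,0,0],0],[1.5,[0,0,0],0]]'

```text
t: 13.52
tool_pos: [0.6333, -0.1314, 0.0365]
tool_rot: [-2.118, -2.314, -0.004]
contact_force: [2.1, 8.8, -1.9]
opening: 0.0232
grip_force: 49.5
```

>>> send_rows --rows '[[1.5,[-0.1,0,0],0],[1.5,[-0.1,0,0],0],[1.5,[0,0,0],0]]'

```text
t: 13.9
tool_pos: [0.6332, -0.1316, 0.036]
tool_rot: [-2.116, -2.312, -0.006]
contact_force: [0.9, 14.0, -1.6]
opening: 0.0232
grip_force: 49.6
```

```bash
python3 - <<'E'
from h import *
from station import ctrl
import pickle
d={n:ctrl.get_image(n) for n in("scene",)};pickle.dump(d,open("d4.pkl","wb"))
cv2.imwrite("pics/s4.png",cv2.resize(d["scene"]["frame"][160:300,190:370],(720,560),interpolation=2)[:,:,::-1])
o=ctrl.get_obs();print(o["t"],o["tool_pos"],o["contact_force"],o["opening"],o["grip_force"])
E
```

```text
13.95 [ 0.63318684 -0.13160565  0.0359865 ] [ 1.52226084 15.0697775  -1.99848906] 0.02342314748295925 49.55337166786194
```

View pics/s4.png

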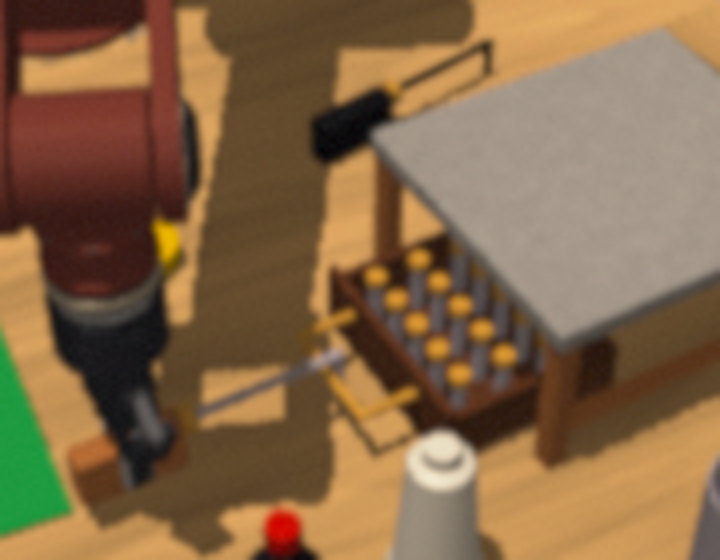

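The picture shows the tray drawn fully out: the brass bow is at (370,395) with the finger behind its crossbar at (340,360). The pull force is climbing without any motion, so it is at the stop. Now I unload and unhook.

>>> send_rows --rows '[[1.5,[0.5,0,0],0],[1.5,[0.6,0,0],0],[1.5,[0.5,0,0],0],[1.5,[0,0,0],0],[1.5,[0,0,0],0]]'

```text
t: 14.58
tool_pos: [0.6327, -0.1201, 0.0374]
tool_rot: [2.121, 2.317, -0.0]
contact_force: [0.2, -0.2, 0.1]
opening: 0.0236
grip_force: 49.6
```

>>> send_rows --rows '[[1.5,[0,0,-0.5],0],[1.5,[0,0,-1],0],[1.5,[0,0,-1],0],[1.5,[0,0,-1.5],0],[1.5,[0,0,-2],0],[1.5,[0,0,-3],0],[1.5,[0,0,-3],0],[1.5,[0,0,0],0]]'

```text
t: 15.58
tool_pos: [0.6351, -0.1205, 0.1623]
tool_rot: [2.116, 2.312, 0.005]
contact_force: [-0.6, 0.5, -0.5]
opening: 0.0236
grip_force: 49.6
```

>>> send_rows --rows '[[1.5,[-2,-1.5,0],0],[1.5,[-3,-2.2,0],0],[1.5,[-3,-2.2,0],0],[1.5,[-3,-2.2,0],0],[1.5,[-3,-2.2,0],0],[1.5,[-2.8,-2.2,2],0],[1.5,[-2,-1.5,3],0],[1.5,[0,0,3],0],[1.5,[0,0,2],0],[1.5,[0,0,0],0]]'

```text
t: 16.82
tool_pos: [0.5085, -0.318, 0.0547]
tool_rot: [-2.117, -2.314, 0.0]
contact_force: [0.3, 0.3, -0.2]
opening: 0.0234
grip_force: 49.5
```

```bash
python3 - <<'E'
from h import *
from station import ctrl
import pickle
d={n:ctrl.get_image(n) for n in("scene",)};pickle.dump(d,open("d5.pkl","wb"))
cv2.imwrite("pics/s5.png",cv2.resize(d["scene"]["frame"][170:330,80:380],(800,427),interpolation=2)[:,:,::-1])
o=ctrl.get_obs();print(o["t"],o["tool_pos"]);go(o,(.51,-.32,.0135),95.2)
P=cloud(d["scene"]);R=Ro.from_rotvec(o["tool_rot"]).as_matrix();L=(P-o["tool_pos"])@R
m=(abs(L[...,1])<.02)&(L[...,0]>.06)&(L[...,0]<.19)&(L[...,2]<.012)&(L[...,2]>-.04);Q=L[m]
for lo in range(60,180,20):
    k=(Q[:,0]>lo/1000)&(Q[:,0]<=lo/1000+.02)
    if k.sum():print(lo,k.sum(),(np.median(Q[k],0)*1000).round(1),Q[k][:,2].max())
E
```

```text
16.875 [ 0.5096479  -0.31884627  0.05652704]
tool x yaw 95.1 zaxis [-0.001  0.001 -1.   ] shift cm [-0.12  0.03  4.3 ] turn -0.1
60 22 [ 70.1   1.6 -24.5] -0.02021878972100287
80 22 [ 90.3   2.7 -25.9] -0.021695546186878474
100 19 [110.    1.8 -25.6] -0.019007829658779236
120 20 [129.8   2.4 -25.5] -0.021272012469487758
140 24 [151.1   2.  -26.1] 0.005520234217825749
160 22 [163.4   3.2 -13.1] 0.008115550061398817
```

View pics/s5.png

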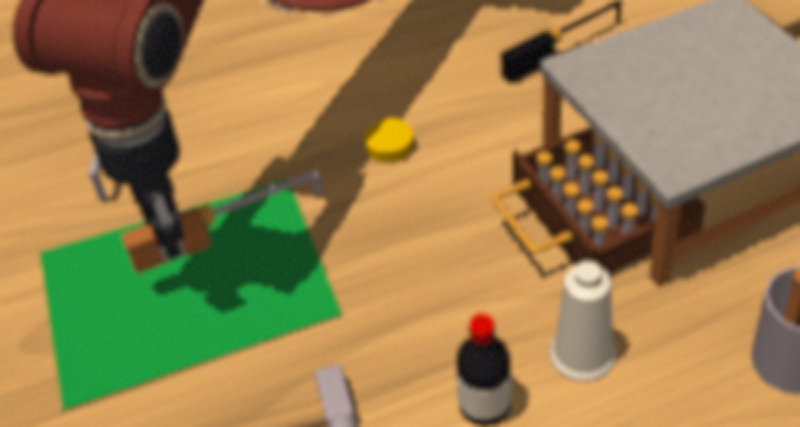

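The picture shows the tray still fully out, with its bow at (530,220), and the hook level over the mat at (170,235). Now I lower it.

>>> send_rows --rows '[[1.5,[0,0,1.5],0],[1.5,[0,0,1.5],0],[1.5,[0,0,0.7],0],[1.5,[0,0,0.3],0],[1.5,[0,0,0.2],0],[1.5,[0,0,0.1],0],[1.5,[0,0,0],0],[1.5,[0,0,0],0]]'

```text
t: 17.88
tool_pos: [0.5101, -0.3196, 0.0146]
tool_rot: [2.12, 2.317, 0.0]
contact_force: [-0.2, -0.4, -0.7]
opening: 0.0232
grip_force: 49.5
```

>>> send_rows --rows '[[1.5,[0,0,0.1],0],[1.5,[0,0,0.05],0],[1.5,[0,0,0.05],0],[1.5,[0,0,0],0]]'

```text
t: 18.38
tool_pos: [0.5099, -0.3195, 0.0129]
tool_rot: [-2.121, -2.318, 0.0]
contact_force: [-1.9, 2.0, 4.2]
opening: 0.0233
grip_force: 50.2
```

Contact with the mat (about 5 N). I open slowly and retreat upward.

>>> send_rows --rows '[[2.8,[0,0,0],0],[3.5,[0,0,0],0],[5,[0,0,0],0],[7,[0,0,0],0],[7,[0,0,0],0],[7,[0,0,0],0]]'

```text
t: 19.12
tool_pos: [0.5099, -0.3195, 0.0123]
tool_rot: [2.121, 2.318, 0.0]
contact_force: [-0.9, -0.6, 0.3]
opening: 0.0701
grip_force: 0.0
```

>>> send_rows --rows '[[7,[0,0,-1],0],[7,[0,0,-2],0],[7,[0,0,-4],0],[7,[0,0,-5],0],[7,[0,0,-5],0],[7,[0,0,-5],0],[7,[-5,0,0],0],[7,[-5,0,0],0],[7,[0,0,0],0]]'

```text
t: 20.25
tool_pos: [0.5184, -0.4219, 0.2339]
tool_rot: [2.123, 2.313, -0.001]
contact_force: [-0.4, 0.4, -0.1]
opening: 0.0699
grip_force: 0.0
```

```bash
python3 - <<'E'
from h import *
from station import ctrl
im=ctrl.get_image("scene");cv2.imwrite("pics/s6.png",im["frame"][:,:,::-1])
o=ctrl.get_obs();print(o["t"],o["tool_pos"],o["contact_force"])
P=cloud(im);m=(P[...,2]>.034)&(P[...,2]<.06)&(abs(P[...,0]-.5)<.08)&(P[...,1]>-.4)&(P[...,1]<-.1);print(rect(P[m]),np.percentile(P[m][:,2],95))
E
```

```text
20.3 [ 0.51852785 -0.42018739  0.23354397] [-0.29769693 -0.36881347  0.18026087]
(array([ 506.4, -258.1]), array([ 27.2, 207.7]), 5.5) 0.048215575802750224
```

View pics/s6.png

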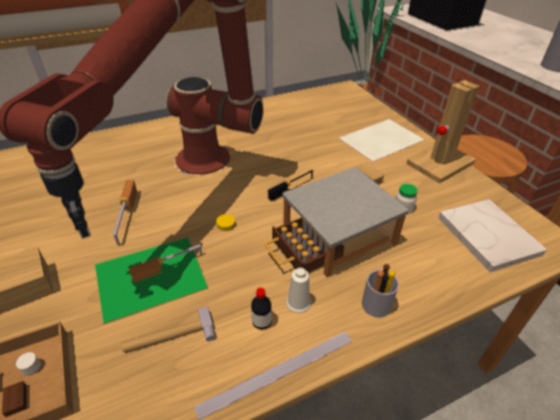

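The hook lies flat on the mat (handle at 147,271, upright, top at 48 mm), the tray is fully out (bow at 282,257), and the other things have not moved.

```bash
python3 -c "
from station import ctrl
print(ctrl.finish_job())"
```

```text
the job is handed in; nothing more can be done
None
```

The job is handed in at about 20 s of the 51 s allowed: the tray was pulled to its stop (no further motion as the pull force climbed to 15 N), the hook was unhooked and laid back upright on the green mat, and the last camera view showed nothing else moved.

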